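File the brown fixture plate in the plate rack

TASK

Take the tall brown plate out of the blue cradle and lower it upright into the one empty slot of the white plate rack, the slot marked in yellow between the short plates, until it stands on the slot's floor. Set it down rather than dropping it, let go, and leave the aluminium plate standing where it is.

Things in the scene. Friction and masses are not known exactly. Their poses are not given: they have to be found in the camera images.
- brown_plate: Loose dark brown plate, 0.12 to 0.24 kg, upright in either slot of a low blue cradle whose walls reach 33 mm above its underside. 10 mm thick (x), 90 wide (y), 150 tall (z, up): full width for the lower 85 mm, above that a centred lug 34 mm wide, to be gripped from above across its 10 mm thickness, near its top. Origin: centre of the underside. A half turn about z changes nothing.
- empty_slot: The rack's empty slot, never an end one: a yellow strip 13 x 118 mm, 2 mm thick, on its floor and a yellow clip at each end. Origin: centre of the strip's underside, 12 mm above the bench; x across the slot (the plate's thickness), y along it, z up. 16 mm wide up to 45 mm above the origin, flaring to 34 mm at 65 mm; 122 mm long between side rails. A seated plate's origin is 2 mm above this one.
- rack: Fixed white rack, 232 (x) x 146 (y) x 77 mm high, five slots 40 mm apart along x, each running along y. Origin: centre of its underside. The other four slots hold loose short brown plates, 10 mm thick and 90 mm wide, whose tops are 102 mm above the bench: keep fingers above them and lift the tall plate's underside over them.
- alu_plate: Loose silver aluminium plate of the same shape and size as the brown plate, standing in the cradle's other slot, 110 mm from it along x. Origin: centre of its underside, same axes. To be left standing.
Things that resemble listed ones, but are neither listed nor needed, are in the scene too. What is shaped like the brown_plate but orange is not meant.

How it is judged:
By the outcome, as a careful person would: the job done as asked, in the order asked, and still so for the second after the job is handed in, with the robot touching nothing.
It also fails if it takes over 43 s, if anything falls off the work surface, if the arm or the gripper's body presses on something with over 40 N, if the wrist force passes 120 N, or if a joint passes its speed limit or range.

ROBOT

A 6-joint arm with a two-finger parallel gripper is mounted at the origin on the work surface. World frame = base frame: x ahead of the robot, y to its left, z up, the work surface at z = 0. Lengths are in mm, angles in degrees, forces in N, time in s.
With the tool pointing down it reaches from about 325 to 775 mm from the base axis. Payload 5.5 kg.
Tool frame: the origin (TCP) lies on the centre line of the jaws, within the pads' length; the fingertips stand 11 mm ahead of it and the grasp point (between the pads) lies 8 mm behind it (bot.tips_ahead is the distance from the TCP to the fingertips, in mm); z points along the fingers, y is the direction in which the jaws open and shut (so a half turn about z gives the same grasp; the last joint's range is limited). The gripper opens to 85 mm and grips with 20 to 120 N. Pads are 22 mm wide; open, the fingers measure 114 mm over their backs; the gripper's body (76 mm by 85 mm) begins 54 mm behind the grasp point. The pads swing forward as they close: fully open they stand 13 mm farther back than shut.
Start: joints at [61.496, 5.22, 70.514, -0, 104.267, -3.249], TCP at [256.004, 542.659, 242.275] pointing down, gripper open.
Joint ranges: [-164.24, 164.24], [-49.07, 125.15], [9.68, 141.18], [-86.29, 266.29], [3.28, 154.24], [-151.56, 151.56]. Speed limits (degrees/s): [147.25, 147.25, 172.46, 180, 180, 180].

INTERFACE

Orientations are given as [roll, pitch, yaw] about the fixed x, y, z axes, in that order (R = Rz(yaw) Ry(pitch) Rx(roll)).
In Python, from workcell import bot gives the robot as it stands. Calls block until the motion is done:
- bot.move_to(position, orientation): joint-space move of the TCP to a pose.
- bot.move_linear(position, rotation=None, vel=150, guard=None): straight line of the TCP; rotation=None keeps the orientation; vel is the mean speed in mm/s. With guard (N) it stops when the force on the tool has changed by that much, and returns True; else False.
- bot.move_j(angles): joint-space move.
- bot.gripper_to(opening, force=None): finger opening in mm; force is the grip in N (None keeps the last); returns when the fingers have stopped.
- bot.wait(seconds).
- bot.inverse_kinematics(position, orientation): joint angles nearest the present ones, or None.
- bot.read_state(): the state.
- bot.read_camera(name): name is "scene" or "side" or "wrist"; returns a dict with "img" (480x640x3 uint8, blue, green, red), "fovy" (degrees; the focal length in pixels is half the picture's height over the tangent of half this angle, whatever the lens; pixels are square), "cx", "cy" (the principal point, pixels), "extrinsics" (4x4, takes a point from world to camera coordinates); the wrist camera has in their place "T_tool_cam" (4x4, takes a point from camera to tool coordinates, whose origin is the TCP and whose axes are the flange's). Camera axes: x right, y down, z forward; pixel columns grow to the right and rows downward; lengths in mm; the calibration is good to about 2 mm. A picture is of the moment at which its call begins: read the wrist's pose just before it. There is no depth.
A pose or a line that the arm cannot do raises bot.Unreachable and nothing moves.
- bot.sign_off(): hands the job in, once; it reports no verdict.
The state is a dict: "clock": time; "joints": joint angles; "dq": joint speeds; "joint_efforts": joint torques, N m; "position": TCP position; "ee_rot": TCP orientation; "contact_force": force on the tool from outside, world axes, zero at the start; "moment": the same for the moment, N m; "gripper_width": finger opening in mm.
Only numpy, scipy, OpenCV 4.12 (cv2) and the standard library are available. Lean on these libraries where they do the work, as an engineer would, in place of code of your own. Each camera call takes 0.05 s, during which the arm holds its last target.

## Working session

There is one attempt and no reset: what is moved stays moved. The work goes in short steps, each a Python script; the robot and the scene stay as the last script left them, time stands still between calls to the robot, and variables do not carry over. Pictures are saved under pics/ and viewed, and the job is handed in when it is done.

```bash
mkdir -p pics; ls; python3 - <<'E'
from workcell import bot
import cv2
import pickle
d={}
for n in ("scene","side","wrist"):
    s=bot.read_state()
    c=bot.read_camera(n); c['state']=s; d[n]=c
    cv2.imwrite(f"pics/{n}0.png",c["img"]); print(n,{k:v for k,v in c.items() if k not in("img","state")})
pickle.dump(d,open("cams.pkl","wb"))
print(s['clock'],s['ee_rot'],s['contact_force'])
E
```

```text
pics
scene {'fovy': 48.275559696203054, 'cx': 328.82193714033906, 'cy': 240.4968619272808, 'extrinsics': array([[ 8.41373222e-01,  5.40279034e-01, -1.37719619e-02,
        -4.93265404e+02],
       [ 3.73400932e-01, -5.99539702e-01, -7.07901045e-01,
        -2.15030502e+02],
       [-3.90720931e-01,  5.90466520e-01, -7.06177345e-01,
         1.14796059e+03],
       [ 0.00000000e+00,  0.00000000e+00,  0.00000000e+00,
         1.00000000e+00]])}
side {'fovy': 57.7336088667682, 'cx': 320.4580680619537, 'cy': 233.99364690400643, 'extrinsics': array([[-8.76419227e-01, -4.81419046e-01, -1.11821748e-02,
         5.37643014e+02],
       [-3.46256473e-01,  6.46154897e-01, -6.80139915e-01,
         2.48332595e+02],
       [ 3.34657726e-01, -5.92215798e-01, -7.32997036e-01,
         5.96071446e+02],
       [ 0.00000000e+00,  0.00000000e+00,  0.00000000e+00,
         1.00000000e+00]])}
wrist {'fovy': 61.61407046822356, 'cx': 318.6800400475511, 'cy': 237.51535421394757, 'T_tool_cam': array([[-4.26305181e-04, -9.57020215e-01, -2.90020906e-01,
         7.33225949e+01],
       [ 9.99999354e-01, -7.13447464e-04,  8.84345696e-04,
        -1.54596277e-01],
       [-1.05325139e-03, -2.90020342e-01,  9.57019901e-01,
        -1.31064506e+02],
       [ 0.00000000e+00,  0.00000000e+00,  0.00000000e+00,
         1.00000000e+00]])}
0.1 [-1.79897745e+02 -4.91932617e-03  1.54744207e+02] [ 0.12699174 -0.76608555  0.31184591]
```

View pics/scene0.png

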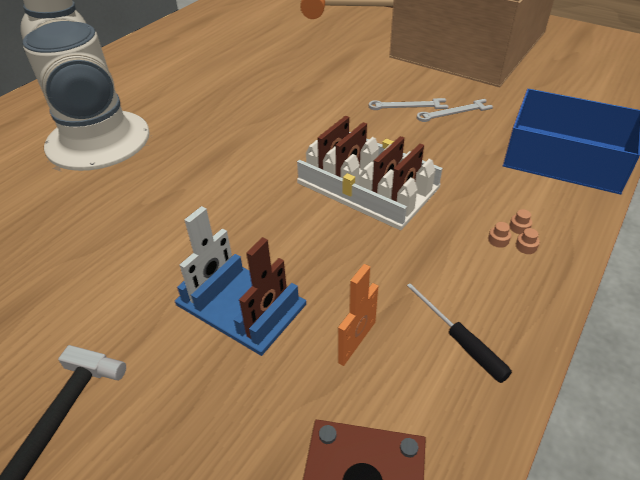

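View pics/side0.png

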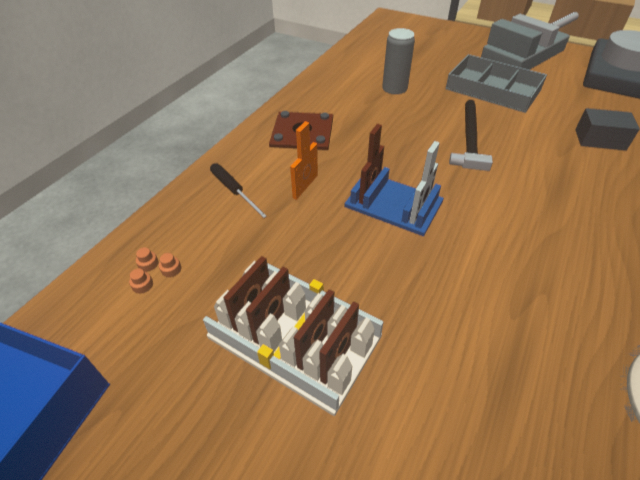

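View pics/wrist0.png

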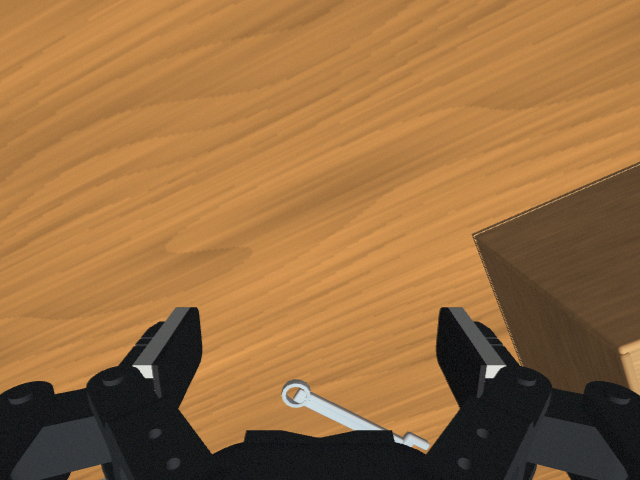

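The scene shows the cradle, with the silver plate lug top at about (200,212) and the brown one at about (262,243). The rack is around (370,170), with yellow clips at (348,185) and (388,146). I'll enlarge these areas.

```bash
python3 - <<'E'
import cv2
a=cv2.imread("pics/scene0.png");b=cv2.imread("pics/side0.png")
def crop(im,x,y,w,h,f,n):
    o=cv2.resize(im[y:y+h,x:x+w],None,fx=f,fy=f,interpolation=cv2.INTER_CUBIC)
    for i in range(0,w,20):
        cv2.putText(o,str(x+i),(i*f,8),0,.3,(0,0,255),1); cv2.line(o,(i*f,10),(i*f,14),(0,0,255),1)
    for i in range(0,h,20):
        cv2.putText(o,str(y+i),(0,i*f+4),0,.3,(0,0,255),1); cv2.line(o,(20,i*f),(24,i*f),(0,0,255),1)
    cv2.imwrite(n,o)
crop(a,170,200,140,150,4,"pics/s_cr.png")
crop(a,290,110,160,115,5,"pics/s_rk.png")
crop(b,340,120,110,115,5,"pics/d_cr.png")
crop(b,200,250,190,160,4,"pics/d_rk.png")
E
```

```text
(no output)
```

View pics/s_cr.png

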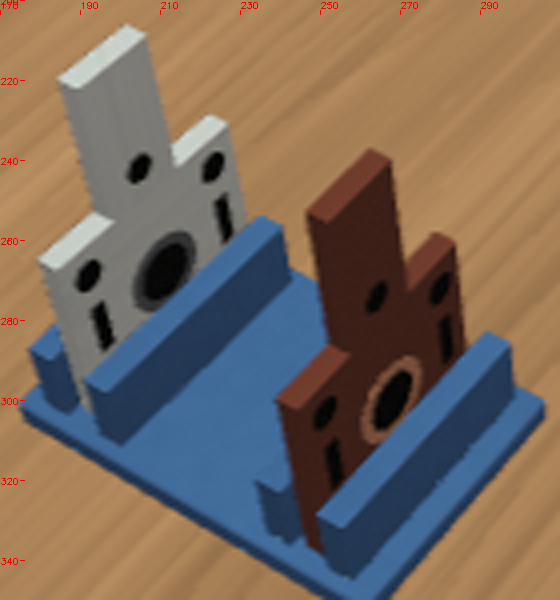

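View pics/s_rk.png

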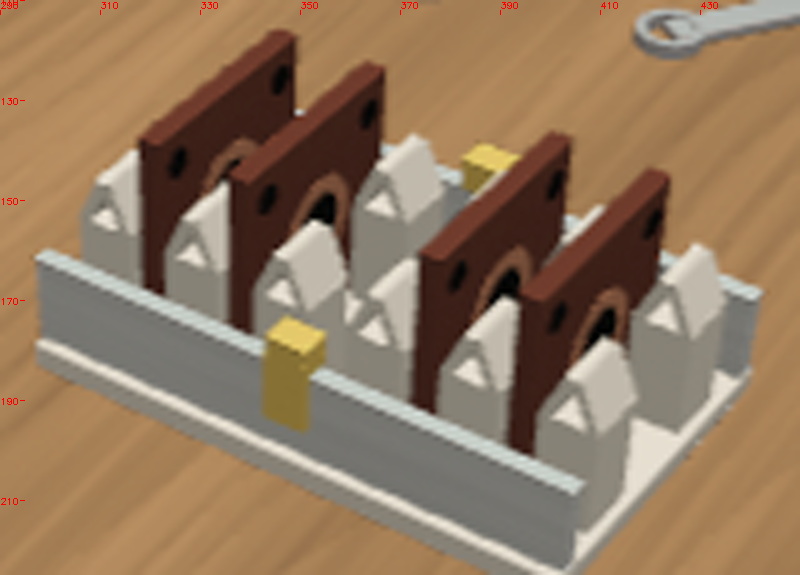

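View pics/d_cr.png

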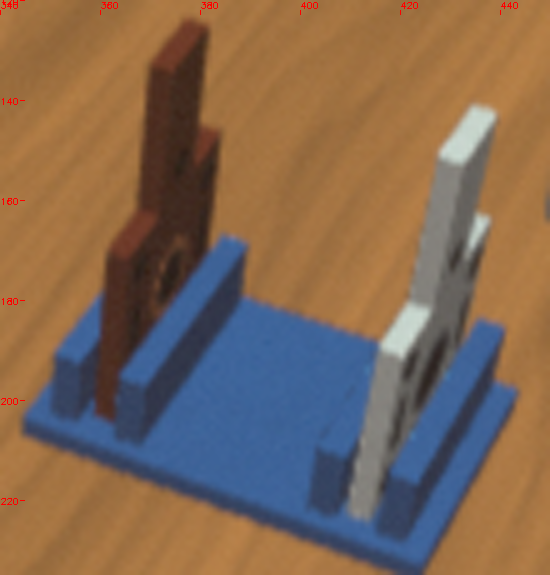

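View pics/d_rk.png

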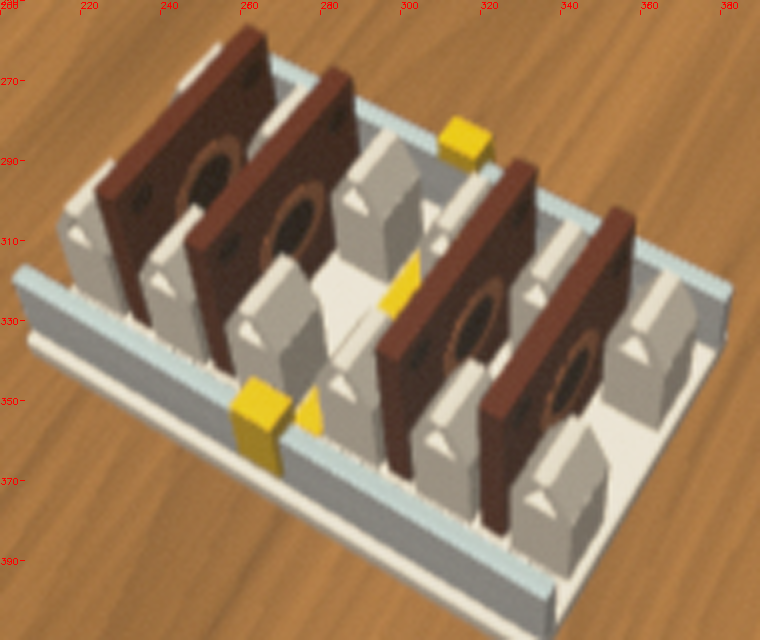

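```bash
cat > h.py <<'E'
import numpy as np, pickle, cv2
from scipy.optimize import least_squares
def K(c):
    f=240/np.tan(np.radians(c["fovy"])/2); return np.array([[f,0,c["cx"]],[0,f,c["cy"]],[0,0,1]])
def ray(c,E,uv):
    R=E[:3,:3];o=-R.T@E[:3,3]; d=R.T@np.linalg.inv(K(c))@np.array([*uv,1.]); return o,d/np.linalg.norm(d)
def proj(c,E,X):
    p=K(c)@(E[:3,:3]@np.asarray(X,float).T+E[:3,3:]); return (p[:2]/p[2]).T
def atz(c,E,uv,z):
    o,d=ray(c,E,uv); return o+d*(z-o[2])/d[2]
def tri(rs):
    A=np.zeros((3,3));b=np.zeros(3)
    for o,d in rs:
        P=np.eye(3)-np.outer(d,d);A+=P;b+=P@o
    x=np.linalg.solve(A,b); return x,[float(np.linalg.norm((np.eye(3)-np.outer(d,d))@(x-o))) for o,d in rs]
E
python3 - <<'E'
from h import *
np.set_printoptions(precision=1,suppress=True)
d=pickle.load(open("cams.pkl","rb")); S,D=d["scene"],d["side"]
for c in(S,D): print("cam",-c["extrinsics"][:3,:3].T@c["extrinsics"][:3,3])
def t(n,a,b):
    x,r=tri([ray(S,S["extrinsics"],a),ray(D,D["extrinsics"],b)]); print(n,x,np.round(r,1)); return x
t("brown lug",(257.1,246.2),(376.05,129.5))
t("alu lug",(170+104/4,200+57/4),(340+468/5,120+132/5))
for p in [(265.2,350.5),(316.2,285)]:
  for q in [(349.2,177.4),(388.2,142.2)]: t("clip",q,p)
# lug end mids at z ~ from brown
for c,l,r in ((S,((246.75+250.75)/2,253.7),(265.5,238.6)),(D,(372.2,134.2),(379.9,124.9))):
    for z in(155,158,160):
        a=atz(c,c["extrinsics"],l,z);b=atz(c,c["extrinsics"],r,z);print(z,a,b,np.linalg.norm(b-a),np.degrees(np.arctan2(*(b-a)[1::-1])))
E
```

```text
cam [ 943.8 -540.3  651.7]
cam [357.7 451.4 611.8]
brown lug [ 599.3 -187.4  160.7] [0.1 0.1]
alu lug [ 490.6 -184.3  162.1] [0.5 0.5]
clip [557.4 192.5   6.3] [40.3 40.3]
clip [570.3 235.8  62. ] [0. 0.]
clip [562.7 104.9  61.7] [0. 0.]
clip [573.8 151.6 112.9] [33.5 33.5]
155 [ 594.7 -199.6  155. ] [ 596.1 -166.2  155. ] 33.418458736544885 87.50442764283149
158 [ 596.8 -201.7  158. ] [ 598.2 -168.5  158. ] 33.21659558550502 87.50442764283122
160 [ 598.2 -203.   160. ] [ 599.6 -170.   160. ] 33.08202015147836 87.50442764283143
155 [ 602.4 -178.5  155. ] [ 602.1 -212.6  155. ] 34.0789928380463 -90.58126490851222
158 [ 600.8 -174.4  158. ] [ 600.5 -208.2  158. ] 33.85519703704305 -90.58126490851214
160 [ 599.8 -171.6  160. ] [ 599.4 -205.3  160. ] 33.70599983637426 -90.58126490851228
```

The triangulation is consistent: plate tops are at z≈161, the plates are 109 mm apart and the clips 131 mm apart. Next I'll look with the wrist camera over the rack, then over the plate.

```bash
python3 - <<'E'
from workcell import bot
import cv2,pickle
W={}
def shot(n):
    s=bot.read_state(); c=bot.read_camera("wrist"); c["state"]=s; W[n]=c; cv2.imwrite(f"pics/w_{n}.png",c["img"]); print(n,s["clock"],s["position"],s["ee_rot"])
bot.move_to([566,170,300],[180,0,86.7]); shot("rack")
bot.move_to([599,-187,300],[180,0,88.4]); shot("plate")
pickle.dump(W,open("w.pkl","wb"))
E
```

```text
rack 1.925 [565.65515781 170.99900109 299.84819286] [-1.79980723e+02 -1.48462565e-02  8.68070037e+01]
plate 3.3167 [ 599.31479159 -185.70136054  300.18762203] [ 1.79979103e+02 -2.55682101e-02  8.84914918e+01]
```

View pics/w_rack.png

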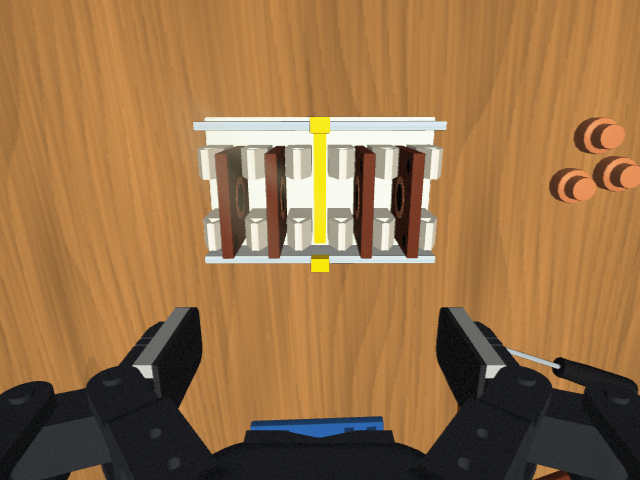

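View pics/w_plate.png

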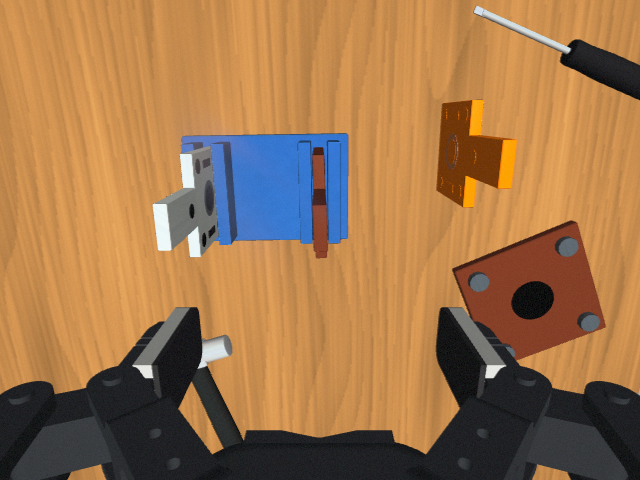

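The rack view shows the strip at columns 314–326, with clips at (320,125) and (320,265). In the plate view the brown lug is nearly end-on at (320,215). I'll enlarge both.

```bash
python3 - <<'E'
import cv2
def crop(im,x,y,w,h,f,n):
    o=cv2.resize(im[y:y+h,x:x+w],None,fx=f,fy=f,interpolation=cv2.INTER_CUBIC)
    for i in range(0,w,10):
        cv2.putText(o,str(x+i),(i*f,8),0,.3,(0,0,255),1); cv2.line(o,(i*f,10),(i*f,14),(0,0,255),1)
    for i in range(0,h,10):
        cv2.putText(o,str(y+i),(0,i*f+4),0,.3,(0,0,255),1); cv2.line(o,(20,i*f),(24,i*f),(0,0,255),1)
    cv2.imwrite(n,o)
crop(cv2.imread("pics/w_rack.png"),260,110,120,170,3.5.__int__()+1,"pics/w_rack_c.png") if 0 else crop(cv2.imread("pics/w_rack.png"),280,112,90,160,3,"pics/w_rack_c.png")
crop(cv2.imread("pics/w_plate.png"),290,130,70,140,4,"pics/w_plate_c.png")
E
```

```text
(no output)
```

View pics/w_rack_c.png

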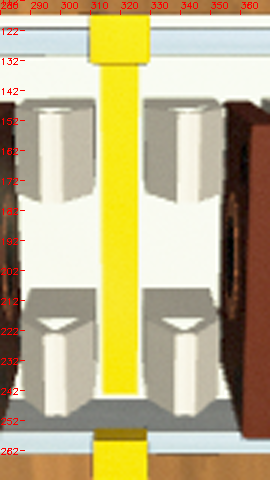

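View pics/w_plate_c.png

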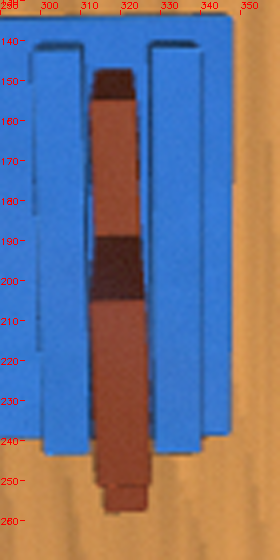

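```bash
python3 - <<'E'
from h import *
from scipy.spatial.transform import Rotation as Ro
np.set_printoptions(precision=1,suppress=True)
W=pickle.load(open("w.pkl","rb"))
def E(c):
    T=np.eye(4);T[:3,:3]=Ro.from_euler("xyz",c["state"]["ee_rot"],degrees=True).as_matrix();T[:3,3]=c["state"]["position"]
    return np.linalg.inv(T@c["T_tool_cam"])
def pair(n,a,b,za,zb):
    c=W[n];e=E(c);p=atz(c,e,a,za);q=atz(c,e,b,zb);v=p-q
    print(n,p,q,"mid",(p+q)/2,"len",np.linalg.norm(v),"yaw",np.degrees(np.arctan2(v[1],v[0]))-90);
pair("rack",(319.8,133),(320,243.3),14,14)
pair("rack",(319.7,133.3),(320.2,255.3),62,62)
pair("rack",(319.7,117),(320.2,271.5),62,62)
for z in (158,160,162): pair("plate",(319.4,205),(320.6,251),z,z)
pair("plate",(318.3,155),(318.9,189),95,95)
pair("plate",(318.3,155),(321.4,257.5),95,95)
d=pickle.load(open("cams.pkl","rb"))
for n,p in (("scene",(345,362)),("side",(298,196))):
    c=d[n];print("orange base",atz(c,c["extrinsics"],p,0))
E
```

```text
rack [570.5 228.1  14. ] [564.3 112.1  14. ] mid [567.4 170.1  14. ] len 116.10658902660667 yaw -3.064106024180745
rack [570.4 229.7  62. ] [564.5 115.1  62. ] mid [567.4 172.4  62. ] len 114.69873167121693 yaw -2.9331036097752303
rack [571.1 243.5  62. ] [563.6  98.3  62. ] mid [567.4 170.9  62. ] len 145.41518839610984 yaw -2.981917589240936
plate [ 600.8 -171.1  158. ] [ 600.8 -204.8  158. ] mid [ 600.8 -188.   158. ] len 33.61435569161118 yaw -0.03785261506277493
plate [ 600.8 -170.7  160. ] [ 600.8 -204.1  160. ] mid [ 600.8 -187.4  160. ] len 33.36835379093338 yaw -0.03785261506276072
plate [ 600.8 -170.3  162. ] [ 600.8 -203.4  162. ] mid [ 600.8 -186.8  162. ] len 33.12235189025557 yaw -0.03785261506276072
plate [ 600.8 -142.8   95. ] [ 600.6 -171.    95. ] mid [ 600.7 -156.9   95. ] len 28.166969141934818 yaw -0.5208180857749909
plate [ 600.8 -142.8   95. ] [ 601.1 -232.2   95. ] mid [ 601.  -187.5   95. ] len 89.36737961285705 yaw 0.2124751070216746
orange base [ 733.  -186.5    0. ]
orange base [ 730.5 -115.7    0. ]
```

Measured positions: the slot is at (567.4, 170.5) with yaw −3.0°, and its length checks out. The plate is at (600.8, −187.4) with yaw ≈ −0.5°, upright, top at z≈160. Grasping now.

```bash
python3 - <<'E'
from workcell import bot
import cv2
bot.gripper_to(50)
bot.move_to([600.8,-187.4,215],[180,0,89.5])
g=bot.move_linear([600.8,-187.4,137],vel=100,guard=8)
bot.wait(.2); s=bot.read_state(); print(g,s["clock"],s["position"],s["ee_rot"],s["contact_force"])
if not g:
    bot.gripper_to(0,60); bot.wait(.2); s=bot.read_state(); print(s["clock"],s["position"],s["gripper_width"],s["contact_force"],s["moment"])
c=bot.read_camera("wrist"); cv2.imwrite("pics/w_grip.png",c["img"])
c=bot.read_camera("side"); cv2.imwrite("pics/d_grip.png",c["img"])
E
```

```text
False 5.375 [ 601.17017479 -187.53198681  138.01541037] [1.79915377e+02 3.25219623e-02 8.95008931e+01] [0.45157268 0.28957188 0.34563218]
6.0167 [ 600.87636499 -187.43878337  137.2130772 ] 9.297438174901677 [-1.62581965 -1.36321795  1.23447398] [-0.02443954 -0.0046112  -0.01338965]
```

View pics/w_grip.png

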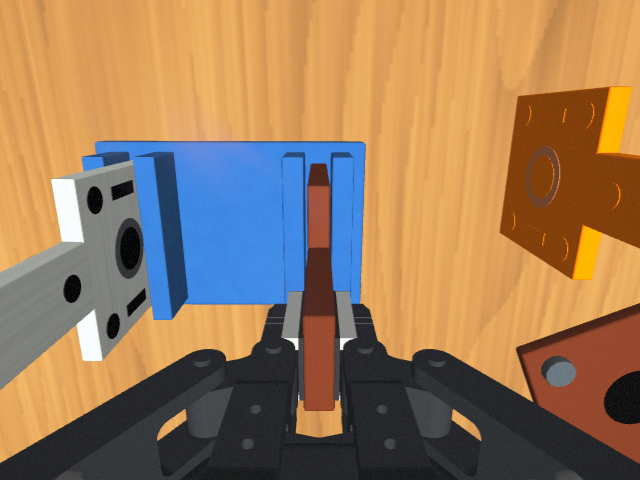

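View pics/d_grip.png

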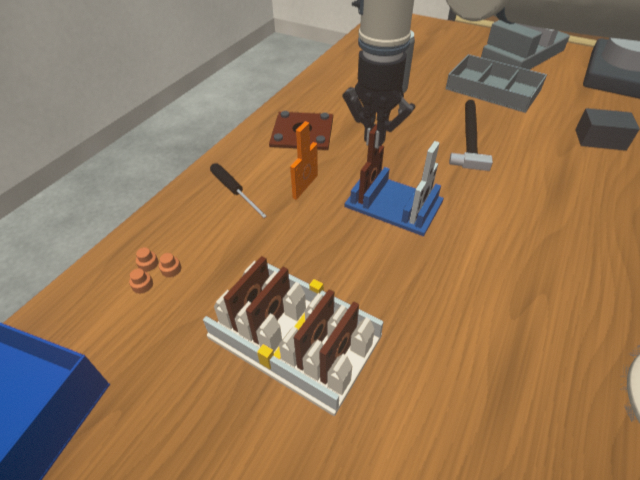

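The lug is held between the pads (rows 250–410, column about 320) and the width reads 9.3, about 10 mm. Lifting, then checking before I go over.

```bash
python3 - <<'E'
from workcell import bot
import cv2
bot.move_linear([600.8,-187.4,190],vel=60)
bot.move_linear([600.8,-187.4,285],vel=120)
bot.wait(.2);s=bot.read_state(); print(s["clock"],s["position"],s["gripper_width"],s["contact_force"],s["moment"])
bot.move_linear([567.4,170.5,285],[180,0,86.5],vel=180)
bot.wait(.4);s=bot.read_state(); print(s["clock"],s["position"],s["ee_rot"],s["gripper_width"],s["contact_force"],s["moment"])
import pickle;d={}
for n in("wrist","side","scene"):
    c=bot.read_camera(n);c["state"]=s;d[n]=c;cv2.imwrite(f"pics/{n}_over.png",c["img"])
pickle.dump(d,open("over.pkl","wb"))
E
```

```text
8.2917 [ 600.59459739 -187.32354415  283.81735917] 8.883805067152567 [ 0.5713953   0.54040963 -0.12237831] [ 0.018705    0.03154356 -0.01963204]
10.8417 [567.43516062 170.3846929  284.9999504 ] [-1.79999760e+02  2.88108084e-04  8.64901520e+01] 9.288774271036365 [ 0.27826591 -0.50426947 -0.78157452] [-0.02477081  0.00322749  0.00750757]
```

View pics/wrist_over.png

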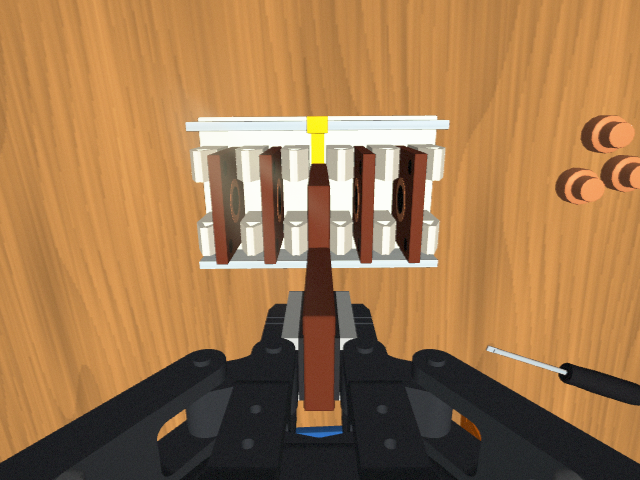

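View pics/side_over.png

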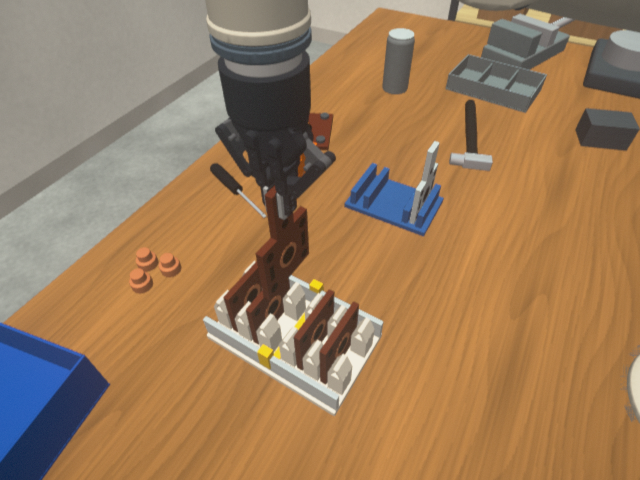

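View pics/scene_over.png

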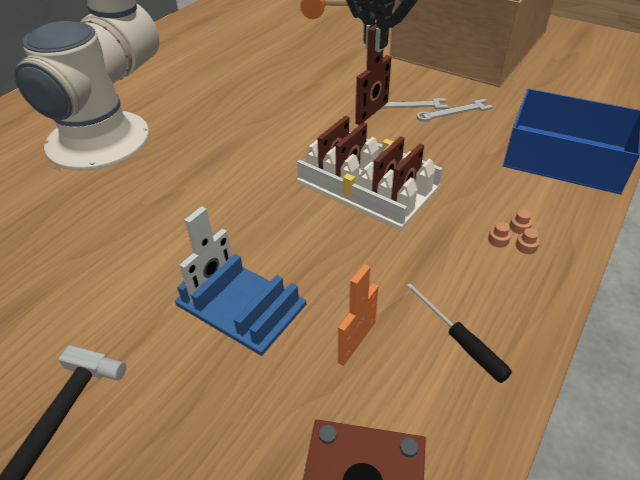

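```bash
python3 - <<'E'
import cv2
im=cv2.imread("pics/wrist_over.png")
x,y,w,h,f=270,112,100,190,3
o=cv2.resize(im[y:y+h,x:x+w],None,fx=f,fy=f,interpolation=cv2.INTER_CUBIC)
for i in range(0,w,10):cv2.putText(o,str(x+i),(i*f,8),0,.3,(0,0,255),1)
for i in range(0,h,10):cv2.putText(o,str(y+i),(0,i*f+4),0,.3,(0,0,255),1)
cv2.imwrite("pics/wo_c.png",o)
E
python3 - <<'E'
from h import *
W=pickle.load(open("over.pkl","rb"));c=W["wrist"]
from scipy.spatial.transform import Rotation as Ro
T=np.eye(4);T[:3,:3]=Ro.from_euler("xyz",c["state"]["ee_rot"],degrees=True).as_matrix();T[:3,3]=c["state"]["position"]
E=np.linalg.inv(T@c["T_tool_cam"])
y=np.radians(-3);u=np.array([-np.sin(y),np.cos(y),0]);o=np.array([567.4,170.5,0])
for z,s in((14,50),(14,58),(62,65),(158,45),(285,0)): print(z,s,proj(c,E,[o+u*s+[0,0,z]]))
# plate shoulder front edge (bottom of +y edge face at underside z~158; shoulder top z~243)
for n in("scene","side"):
    k=W[n]; print(n,[proj(k,k["extrinsics"],[o+u*s+[0,0,z]]).round(1).tolist() for z,s in((158,-45),(158,45),(308,0))])
E
```

```text
14 50 [[317.5350692  141.12448477]]
14 58 [[317.45115083 132.63561667]]
62 65 [[317.21947735 126.35970168]]
158 45 [[317.06889101 162.81214684]]
285 0 [[317.13855773 326.45613734]]
scene [[[357.6, 125.4]], [[385.9, 102.0]], [[376.5, 26.5]]]
side [[[306.0, 253.3]], [[266.6, 300.3]], [[277.6, 189.0]]]
```

View pics/wo_c.png

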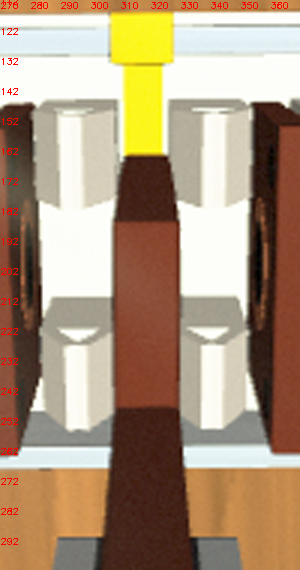

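The strip is at 317.7 against 317.5 predicted. The plate sits about 1 mm to the right of its prediction, and the fixed cameras put the slot 1 mm lower in x as well. I'll shift −1 mm in x and lower with a guard.

```bash
python3 - <<'E'
from workcell import bot
import cv2
x,y=566.4,170.5
bot.move_linear([x,y,205],vel=100); bot.wait(.3)
s=bot.read_state(); print(s["clock"],s["position"],s["contact_force"],s["moment"])
for z in (180,160,147):
    g=bot.move_linear([x,y,z],vel=35,guard=6)
    s=bot.read_state(); print(z,g,s["clock"],s["position"],s["contact_force"],s["moment"],s["gripper_width"])
    if g: break
else:
    g=bot.move_linear([x,y,136],vel=12,guard=5)
    s=bot.read_state(); print("end",g,s["clock"],s["position"],s["contact_force"],s["moment"],s["gripper_width"])
for n in("wrist","side"):
    c=bot.read_camera(n);cv2.imwrite(f"pics/{n}_in.png",c["img"])
E
```

```text
12.2417 [566.57704648 170.53121089 205.53905272] [ 0.39126328  0.35693393 -1.27561835] [-0.01369665 -0.01467466 -0.0058837 ]
180 False 13.1083 [566.48247795 170.53330828 180.24903448] [ 1.00743424  0.1025699  -1.51329712] [ 0.03520783 -0.03165939 -0.00290334] 9.616754498946282
160 False 13.8333 [566.43411015 170.48924408 160.06686494] [ 0.81800155 -0.18356087 -1.00870767] [-0.02123067  0.05222052 -0.00528156] 9.435406851457767
147 False 14.3583 [566.27000116 170.47654651 146.69047276] [ 0.81076272  0.57583833 -1.67036026] [-0.00808328  0.03540012 -0.0700429 ] 9.373500727111173
end True 15.0167 [566.44051224 170.47787164 139.15480403] [-0.53143473  0.33463403  4.59913468] [-0.04257954 -0.14211906  0.00314063] 9.276956079761655
```

View pics/wrist_in.png

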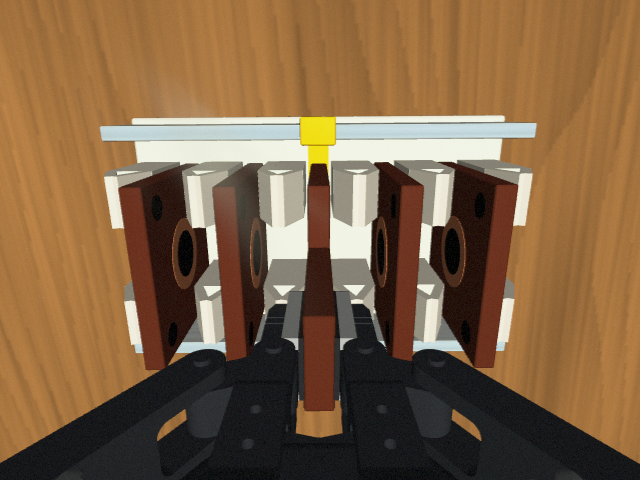

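View pics/side_in.png

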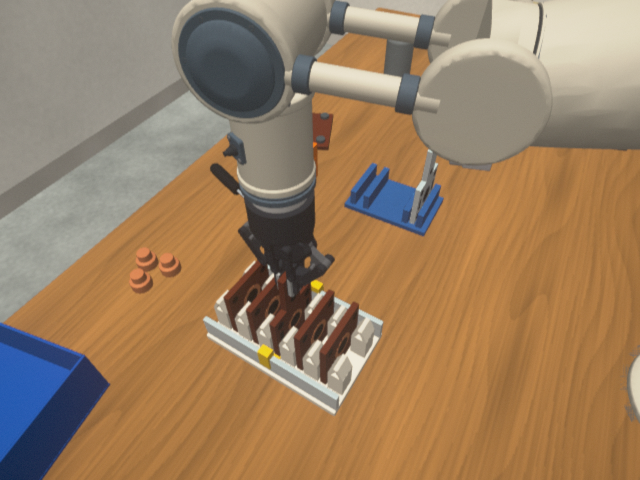

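The plate is centred in the slot, with the strip aligned with it at column 318. Contact came at TCP z=139, which is floor height. Releasing and retracting.

```bash
python3 - <<'E'
from workcell import bot
import cv2,pickle
bot.gripper_to(40); bot.wait(.3)
x,y=566.4,170.5
bot.move_linear([x,y,200],vel=60); bot.move_linear([x,y,300],vel=150)
bot.wait(.4)
s=bot.read_state(); print(s["clock"],s["position"],s["contact_force"],s["gripper_width"])
d={}
for n in("wrist",): c=bot.read_camera(n);c["state"]=s;d[n]=c;cv2.imwrite(f"pics/{n}_out.png",c["img"])
bot.move_to([430,330,320],[180,0,120]); bot.wait(.3)
for n in("side","scene"): c=bot.read_camera(n);d[n]=c;cv2.imwrite(f"pics/{n}_out.png",c["img"])
pickle.dump(d,open("out.pkl","wb"));print(bot.read_state()["clock"])
E
```

```text
18.2167 [566.30497095 170.4903877  299.60621449] [-0.58934143  0.18674278  0.33175409] 40.31285489137856
19.5167
```

View pics/wrist_out.png

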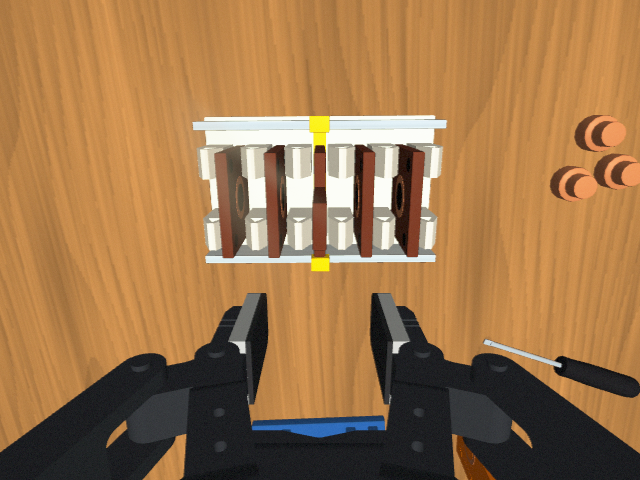

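View pics/side_out.png

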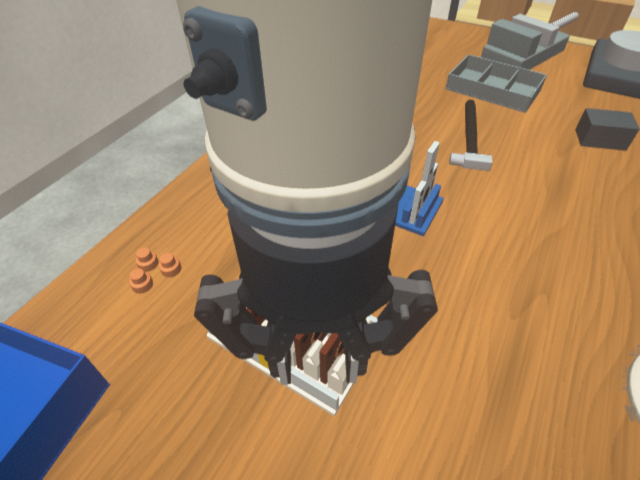

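View pics/scene_out.png

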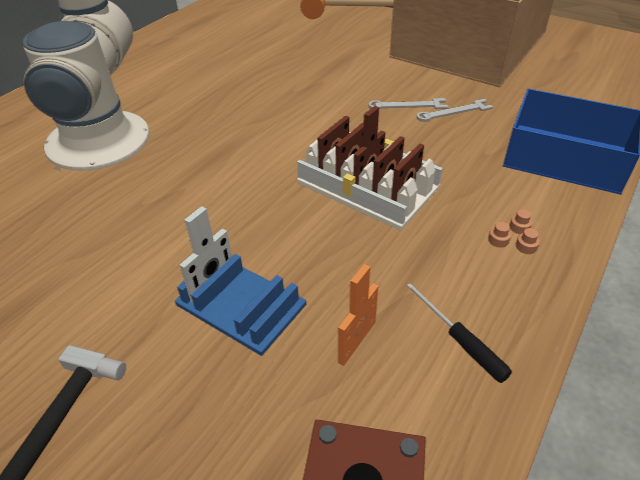

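The plate stands in the slot with its lug top near (372,112) in the scene image, and the aluminium plate hasn't moved. Last, I'll check the lug's height numerically.

```bash
python3 - <<'E'
from h import *
d=pickle.load(open("out.pkl","rb"));c=d["scene"]
y=np.radians(-3);u=np.array([-np.sin(y),np.cos(y),0]);v=np.array([np.cos(y),np.sin(y),0])
for x in(566.4,567.4):
  o=np.array([x,170.5,0])
  for z in(164,168,172): print(x,z,proj(c,c["extrinsics"],[o+u*a+v*b+[0,0,z] for a,b in((-17,-5),(-17,5),(17,5),(17,-5))]).round(1).tolist())
im=c["img"][95:195,330:420];o=cv2.resize(im,None,fx=6,fy=6,interpolation=cv2.INTER_CUBIC)
for i in range(0,90,10):cv2.putText(o,str(330+i),(i*6,8),0,.3,(0,0,255),1)
for i in range(0,100,10):cv2.putText(o,str(95+i),(0,i*6+4),0,.3,(0,0,255),1)
cv2.imwrite("pics/fin.png",o)
E
```

```text
566.4 164 [[363.9, 113.7], [368.9, 115.5], [379.6, 106.7], [374.7, 104.9]]
566.4 168 [[364.0, 111.6], [369.0, 113.4], [379.7, 104.6], [374.8, 102.9]]
566.4 172 [[364.0, 109.5], [369.1, 111.3], [379.8, 102.5], [374.9, 100.8]]
567.4 164 [[364.4, 113.9], [369.4, 115.7], [380.1, 106.8], [375.2, 105.1]]
567.4 168 [[364.5, 111.8], [369.5, 113.6], [380.2, 104.7], [375.3, 103.0]]
567.4 172 [[364.5, 109.7], [369.6, 111.5], [380.4, 102.7], [375.4, 100.9]]
```

View pics/fin.png

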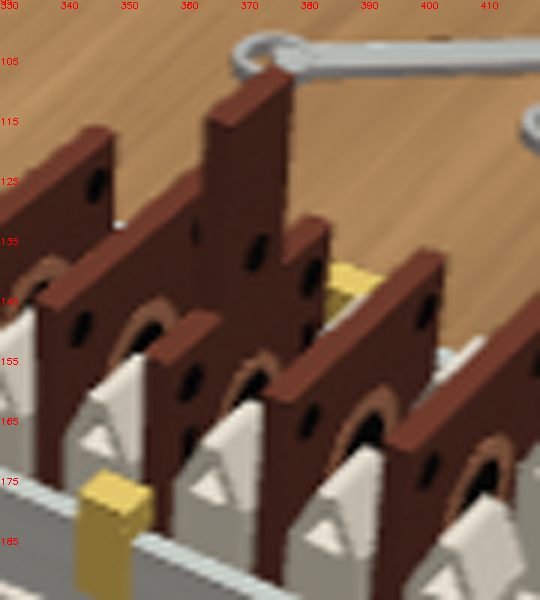

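The lug corners, at about (364,114.5) and (368.5,115.7), match the prediction for a seated plate with its top at z=164. Handing in.

```bash
python3 -c "
from workcell import bot
print(bot.sign_off(), bot.read_state()['clock'])"
```

```text
the job is handed in; nothing more can be done
the job is handed in; nothing more can be done
```

I gripped the brown plate by its lug, lifted it straight out of the cradle and lowered it into the yellow slot at 12 mm/s. A force guard stopped the descent on floor contact at about 5 N. Then I let go, backed the arm away, and handed the job in about 20 s into the 43 s allowed.

**Last checks:** the brown plate stands upright and centred over the yellow strip. Its lug corners match the prediction for a seated plate (top at z = 164 mm) to about 1 px. The aluminium plate and the short plates look undisturbed.

**Small disagreements:** both were well within the slot's clearance.
- **Slot position:** the wrist camera and the fixed cameras differed by 1 to 1.5 mm in x, so I shifted the placement by −1 mm.
- **Floor contact:** it came 1.5 mm lower than I predicted. The likely cause is the height I assumed for the cradle floor.

The final side view was blocked by the arm, so the last checks rest on the wrist and scene cameras.

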